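# Tare the dial scale with its carrier bar on

## Task

Lay the steel carrier bar gently (do not drop it) across both blue forks of the white dial scale, resting down in both notches with a yellow end cap outside each fork, and let go so the scale carries it and the green pointer moves. Then turn the black grip of the tare dial until its red zero mark stands right at the tip of the green pointer, and leave it so, without disturbing the other things on the bench.

Things in the scene. Friction and masses are not known exactly. Their poses are not given: they have to be found in the camera images.
- bar: Loose carrier bar: bright square steel bar 16 x 16 mm in section with a yellow square cap (24 x 24 mm, 10 mm long) on each end, 180 mm long over all, 160 mm between the caps; about 0.3 kg. Origin at its very centre, x along its length. It lies flat on the bench on its caps (centre 12 mm up).
- scale: White dial scale, fixed to the bench: housing 270 mm (its x) by 200 mm (its y), top 55 mm above the bench. Origin on the bench, 20 mm towards the forks from below the housing's middle; x points from the tare dial to the forks, z up. The dial's upright axis is at x = -62 mm, y = 0; the forks stand at x = +75 mm, y = +60 and -60 mm.
- cradle: Sprung cradle: two blue forks, axes as the scale's. Origin midway between the notch floors, 100 mm above the bench when empty. Forks 8 mm thick along y; notches 22 mm wide along x, 14 mm deep, with flared lips up to 24 mm over the floors. A bar laid in them lies along y, centre 8 mm above this origin. The cradle sinks 5 to 10 mm under the bar (at most 16 mm).
- seat_left (a point): Middle of the notch floor of the fork at +y of the scale.
- seat_right (a point): Middle of the notch floor of the fork at -y of the scale.
- bezel_grip (a point): On the tare dial's axis, in its black grip, 89 mm above the bench: TCP height to grip. The grip is an upright bar 14 mm thick, 64 mm long, from 65 to 95 mm above the bench, long way along the line through the red zero mark; a red stripe on top is on the zero mark's side. It stands on a white disc 120 mm across that turns with it and stays where left.
- bezel_zero (a point): Outer end of the red zero mark at the rim of the white disc, 62 mm from the dial's axis.
- pointer_tip (a point): Inner tip of the green pointer, which sweeps round the outside of the disc, 62 mm from the dial's axis.
- bezel (a joint): Angle of the tare dial, rad, growing clockwise seen from above; at 0 the zero mark points along +y of the scale.
- pointer (a joint): Angle of the green pointer, rad, growing clockwise seen from above; at 0 (empty scale) it points along +y of the scale, and it moves by 0.7 to 1.3 rad under the bar. The zero mark stands at the pointer when joint bezel equals joint pointer.
- screwdriver: Bystander: loose screwdriver with green handle, 180 mm long, lying on the bench.
- parts_tray: Bystander: loose black open tray, 130 x 100 x 35 mm.
- module: Bystander: loose black electronics module, 75 x 110 x 30 mm.
- pliers: Bystander: loose pliers with teal handles, about 140 mm long, 12 mm thick.
Things that resemble listed ones, but are neither listed nor needed, are in the scene too. Of the things like the bar, leave any that is purple; of the rest the larger one is meant.

How it is judged:
By the outcome, as a careful person would: the job done as asked, in the order asked, and still so for the second after the job is handed in, with the robot touching nothing.
It also fails if it takes over 64 s, if anything falls off the work surface, if the arm or the gripper's body presses on something with over 40 N, if the wrist force passes 120 N, or if a joint passes its speed limit or range.

## Robot

A 6-joint arm with a two-finger parallel gripper is mounted at the origin on the work surface. World frame = base frame: x ahead of the robot, y to its left, z up, the work surface at z = 0. Lengths are in m, angles in rad, forces in N, time in s.
With the tool pointing down it reaches from about 0.35 to 0.875 m from the base axis. Payload 4.2 kg.
Tool frame: the origin (TCP) lies between the finger pads, 19 mm behind the fingertips; this is the grasp point; z points along the fingers, y is the line along which they close (so a half turn about z gives the same grasp; the last joint's range is limited). The gripper opens to 87 mm and grips with 3 to 60 N. Pads are 19 mm wide; open, the fingers measure 117 mm over their backs; the gripper's body (75 mm by 190 mm) begins 51 mm behind the grasp point.
Start: joints at [-0.89, 0.385, 0.008, 0, -1.194, -0.259], TCP at [0.256, -0.57, 0.241] pointing down, gripper open.
Joint ranges: [-3.14, 3.14], [-1.21, 2.06], [-1.07, 1.41], [-3.16, 2.05], [-2.99, -0.16], [-3.1, 3.1]. Speed limits (rad/s): [2.79, 2.79, 3.14, 3.14, 3.14, 3.14].

## Interface

Orientations are given as a unit quaternion [w, x, y, z].
In Python, from plant import arm gives the robot as it stands.
- The arm moves only by the tool step_arm, never from a script. Its argument "commands" is a list of rows, each a list of 5 numbers: the shift along the tool's x, y, z in units of 25 mm (1.0 is 25 mm), then the turn about the tool's z in units of 5 degrees (1.0 is 5 degrees), then the closure, from 0 (fully open) to 1 (shut). A call has 1 to 5 rows; each row shifts and turns the commanded pose from where the row before left it, along the tool's axes as they then stand; what a row does not reach is not made up. A row lasts 1/12 s, in which the tool goes at most 41.7 mm and 7.16 degrees, less where a joint would pass 70% of its speed; a pose out of reach is approached as far as the arm can. A call is refused whole if a number of a shift passes 1 or a number of a turn 1, either way. A call with a gripper value outside its range is refused whole. The fingers move at their own pace and stop on an object; "grip_force" is the grip in N (left out, the last holds). Time passes only in rows, so rows that do not move let the fingers close. It gives the time, the measured TCP pose, the force, the opening and the grip force at its end, in the units of the state.
- arm.get_obs(): the state, without advancing time (a new reading comes with each control period).
- arm.read_camera(name): name is "side" or "top"; returns a dict with "image" (384x512x3 uint8, red, green, blue), "mtx" (3x3 intrinsics, pixels), "view" (4x4, takes a point from world to camera coordinates). Camera axes: x right, y down, z forward; pixel columns grow to the right and rows downward; lengths in m; the calibration is good to about 2 mm. A picture is of the moment at which its call begins. There is no depth.
- arm.close_job(): hands the job in; it is judged then, once.
The state is a dict: "clock": time; "qpos": joint angles; "dq": joint speeds; "effort": joint torques, N m; "tcp_pos": TCP position; "eef_rot": TCP orientation; "force": force on the tool from outside, world axes, zero at the start; "ft_torque": the same for the moment, N m; "finger_gap": finger opening in m; "grip_force": force on a finger pad.
Only numpy, scipy, OpenCV 4.12 (cv2) and the standard library are available. Lean on these libraries where they do the work, as an engineer would, in place of code of your own. Each camera call takes 0.05 s, during which the arm holds its last target. There are 200 camera calls.

## Working session

There is one attempt and no reset: what is moved stays moved. The work goes in short steps, Python scripts to look and compute and a tool call to move; the robot and the scene stay as the last step left them, time stands still between calls to the robot, and variables do not carry over. Pictures are saved under pics/ and viewed, at most 10 in all, crops included, and the job is handed in when it is done.

Besides the shell and the picture viewer there is one more tool, called after "Emit:" by a JSON object that holds its "op" and its "data", one argument or row to a line. step_arm: Moves the arm, as the interface text tells. Its arguments: {"type":"object","properties":{"commands":{"type":"array"},"grip_force":{"type":"number"}},"required":["commands"]}

```bash
mkdir -p pics; python3 - <<'E'
from plant import arm
import cv2,numpy as np
for n in ("top","side"):
    d=arm.read_camera(n); cv2.imwrite(f"pics/{n}0.png",cv2.resize(d["image"][:,:,::-1],(768,576),interpolation=cv2.INTER_CUBIC))
    cv2.imwrite(f"pics/raw_{n}0.png",d["image"][:,:,::-1])
    print(n,d["mtx"].tolist(),np.round(d["view"],4).tolist())
o=arm.get_obs();print(o["clock"],o["tcp_pos"],o["eef_rot"],o["finger_gap"])
E
```

```text
top [[414.4759822585886, 0.0, 251.86200663019994], [0.0, 414.4759822585886, 194.3319677148281], [0.0, 0.0, 1.0]] [[0.0257, -0.9995, -0.0161, -0.0353], [-0.9933, -0.0237, -0.1135, 0.5471], [0.1131, 0.0189, -0.9934, 1.2041], [0.0, 0.0, 0.0, 1.0]]
side [[366.73297003612265, 0.0, 251.56928744813396], [0.0, 366.73297003612265, 192.42127273678437], [0.0, 0.0, 1.0]] [[-0.9069, -0.4213, -0.0069, 0.4801], [-0.3103, 0.6789, -0.6654, 0.2449], [0.285, -0.6013, -0.7464, 0.9128], [0.0, 0.0, 0.0, 1.0]]
0.1 [ 0.25568071 -0.56977484  0.24027777] [-2.76905267e-04 -2.09272644e-01  9.77856843e-01  9.36840341e-04] 0.08694056882009278
```

View pics/top0.png

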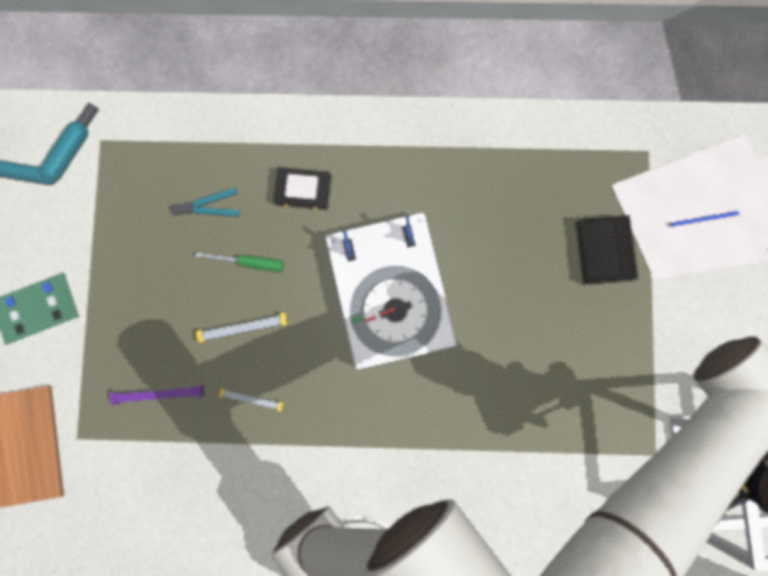

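View pics/side0.png

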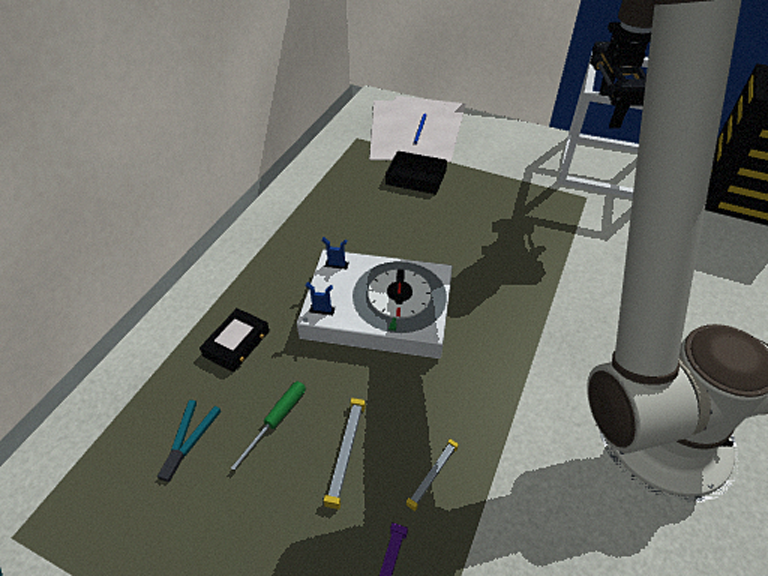

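Top picture (768 px scale): the bar is the larger yellow-capped one, with caps at (199,336) and (285,319). The housing corners are at (328,235), (424,213), (456,346) and (357,368), the forks at (348,247) and (408,233), and the dial at (397,310). In the side picture the caps are at (357,402) and (331,501), and the forks at (320,298) and (336,254).

```bash
cat > h.py <<'E'
import numpy as np,cv2
from scipy.optimize import least_squares
def proj(c,P):
    P=np.atleast_2d(P);q=P@c["view"][:3,:3].T+c["view"][:3,3];u=q@c["mtx"].T;return u[:,:2]/u[:,2:]
def tf(p,L):
    x,y,a=p[:3];L=np.atleast_2d(np.array(L,float));c,s=np.cos(a),np.sin(a)
    return np.c_[x+c*L[:,0]-s*L[:,1],y+s*L[:,0]+c*L[:,1],L[:,2]]
def ray(c,uv,z):
    R=c["view"][:3,:3];o=-R.T@c["view"][:3,3];d=R.T@np.linalg.solve(c["mtx"],[uv[0],uv[1],1.]);return o+d*(z-o[2])/d[2]
def blobs(img,lo,hi,roi,mn=8):
    m=cv2.inRange(cv2.cvtColor(img,cv2.COLOR_RGB2HSV),lo,hi);k=np.zeros_like(m);x0,y0,x1,y1=roi;k[y0:y1,x0:x1]=m[y0:y1,x0:x1]
    n,_,s,c=cv2.connectedComponentsWithStats(k);return [(s[i,4],c[i].round(1).tolist(),s[i,:4].tolist()) for i in range(1,n) if s[i,4]>=mn]
E
python3 - <<'E'
from plant import arm
from h import *
T=arm.read_camera("top");S=arm.read_camera("side")
Y=((20,110,110),(35,255,255));B=((100,90,40),(125,255,255))
bt=blobs(T["image"],*Y,(120,200,200,235));bs=blobs(S["image"],*Y,(205,255,255,345));print(bt,bs)
ft=blobs(T["image"],*B,(210,135,290,180));fs=blobs(S["image"],*B,(190,150,250,215));print(ft,fs)
s=1/1.5
for c,uv in((T,(199,336)),(T,(285,319)),(S,(357,402)),(S,(331,501))): print(ray(c,np.array(uv)*s,.016).round(4))
ct=np.array([[328,235],[424,213],[456,346],[357,368]])*s
cs=np.array([[318,250],[452,265],[441,345],[298,333]])*s
L=[[.115,.1,.055],[.115,-.1,.055],[-.155,-.1,.055],[-.155,.1,.055]]
iS=[1,2,3,0]
f=lambda p:np.r_[(proj(T,tf(p,L))-ct).ravel(),(proj(S,tf(p,L))[iS]-cs).ravel()]
r=least_squares(f,[.5,.1,.2],loss="soft_l1");print(r.x,f(r.x).round(1).reshape(-1,2).tolist())
print("pred forks",proj(T,tf(r.x,[[.075,.06,.105],[.075,-.06,.105],[-.062,0,.095]])).round(1).tolist(),proj(S,tf(r.x,[[.075,.06,.105],[.075,-.06,.105],[-.062,0,.095]])).round(1).tolist())
E
```

```text
[(np.int32(31), [189.1, 212.5], [187, 209, 5, 8]), (np.int32(30), [132.4, 224.0], [130, 220, 6, 9])] [(np.int32(31), [237.9, 267.1], [234, 265, 9, 5]), (np.int32(44), [220.8, 332.5], [216, 330, 11, 6])]
[(np.int32(32), [272.4, 155.2], [270, 150, 5, 12]), (np.int32(38), [231.9, 164.7], [230, 159, 5, 13])] [(np.int32(177), [223.3, 168.6], [215, 158, 17, 20]), (np.int32(196), [213.3, 198.7], [204, 188, 18, 20])]
[0.4513 0.3344 0.016 ]
[0.4896 0.1631 0.016 ]
[0.4909 0.1651 0.016 ]
[0.4516 0.3329 0.016 ]
[ 0.5687457  -0.03968025  0.25620277] [[-2.5, -0.0], [-0.7, -0.7], [0.1, -0.3], [-1.4, 0.9], [2.5, -1.1], [0.4, -0.5], [1.0, -0.5], [-1.9, -6.4]]
pred forks [[231.2, 163.3], [272.6, 153.7], [263.1, 205.8]] [[213.0, 194.7], [223.1, 164.2], [266.4, 187.5]]
```

```bash
cat >> h.py <<'E'
def yaw(o):
    w,x,y,z=o["eef_rot"];return np.arctan2(1-2*(x*x+z*z),2*(x*y-w*z))  # heading of tool y
def plan(o,tgt,ty=None,n=None,clo=0.,dz0=True):
    p=np.array(o["tcp_pos"]);a=yaw(o);d=np.array(tgt)-p
    t=0. if ty is None else -np.degrees((ty-a+np.pi)%(2*np.pi)-np.pi)/5
    n0=n or int(np.ceil(max(abs(t),np.abs(d).max()/.0245,np.linalg.norm(d[:2])/.0245)));rows=[]
    for i in range(n0):
        ex=np.array([np.cos(a-np.pi/2),np.sin(a-np.pi/2)]);  # tool x
        ey=np.array([np.cos(a),np.sin(a)])
        if True: ex=-ex*-1 if HAND>0 else -ex
        s=d/n0/.025;rows.append([round(float(v),2) for v in(s[:2]@ex,s[:2]@ey,-s[2],t/n0,clo)]);a-=np.radians(5*t/n0)
    for i in range(0,n0,5): print(str(rows[i:i+5]).replace(' ',''))
HAND=-1
E
python3 - <<'E'
from plant import arm
from h import *
o=arm.get_obs();from scipy.spatial.transform import Rotation as R
w,x,y,z=o["eef_rot"];M=R.from_quat([x,y,z,w]).as_matrix();print(M.round(3),np.degrees(yaw(o)))
plan(o,[.471,.249,.24],np.radians(192.8))
E
```

```text
[[-0.912 -0.409 -0.001]
 [-0.409  0.912  0.001]
 [ 0.     0.001 -1.   ]] 114.16132922291271
[[-0.61,0.75,0.0,-0.45,0.0],[-0.64,0.73,0.0,-0.45,0.0],[-0.66,0.7,0.0,-0.45,0.0],[-0.69,0.68,0.0,-0.45,0.0],[-0.72,0.65,0.0,-0.45,0.0]]
[[-0.74,0.62,0.0,-0.45,0.0],[-0.77,0.59,0.0,-0.45,0.0],[-0.79,0.56,0.0,-0.45,0.0],[-0.81,0.53,0.0,-0.45,0.0],[-0.83,0.5,0.0,-0.45,0.0]]
[[-0.85,0.46,0.0,-0.45,0.0],[-0.87,0.43,0.0,-0.45,0.0],[-0.88,0.4,0.0,-0.45,0.0],[-0.9,0.36,0.0,-0.45,0.0],[-0.91,0.33,0.0,-0.45,0.0]]
[[-0.92,0.29,0.0,-0.45,0.0],[-0.93,0.25,0.0,-0.45,0.0],[-0.94,0.22,0.0,-0.45,0.0],[-0.95,0.18,0.0,-0.45,0.0],[-0.96,0.14,0.0,-0.45,0.0]]
[[-0.96,0.1,0.0,-0.45,0.0],[-0.97,0.07,0.0,-0.45,0.0],[-0.97,0.03,0.0,-0.45,0.0],[-0.97,-0.01,0.0,-0.45,0.0],[-0.97,-0.05,0.0,-0.45,0.0]]
[[-0.96,-0.09,0.0,-0.45,0.0],[-0.96,-0.12,0.0,-0.45,0.0],[-0.95,-0.16,0.0,-0.45,0.0],[-0.95,-0.2,0.0,-0.45,0.0],[-0.94,-0.23,0.0,-0.45,0.0]]
[[-0.93,-0.27,0.0,-0.45,0.0],[-0.92,-0.31,0.0,-0.45,0.0],[-0.9,-0.34,0.0,-0.45,0.0],[-0.89,-0.38,0.0,-0.45,0.0],[-0.88,-0.41,0.0,-0.45,0.0]]
```

Emit:
{"op": "step_arm", "data": {
  "commands": [
    [-0.6,0.75,0,-0.45,0],
    [-0.65,0.75,0,-0.45,0],
    [-0.65,0.7,0,-0.45,0],
    [-0.7,0.7,0,-0.45,0],
    [-0.7,0.65,0,-0.45,0]
  ]
}}

```text
clock: 0.62
tcp_pos: [0.2857, -0.4514, 0.241]
eef_rot: [-0.0, -0.305, 0.952, 0.0]
force: [0.9, 0.4, -0.0]
finger_gap: 0.0869
grip_force: 0.0
```

Emit:
{"op": "step_arm", "data": {
  "commands": [
    [-0.75,0.6,0,-0.45,0],
    [-0.75,0.6,0,-0.45,0],
    [-0.8,0.55,0,-0.45,0],
    [-0.8,0.55,0,-0.45,0],
    [-0.85,0.5,0,-0.45,0]
  ]
}}

```text
clock: 1.03
tcp_pos: [0.3165, -0.3342, 0.2411]
eef_rot: [-0.0, -0.397, 0.918, 0.0]
force: [0.0, 0.2, -0.0]
finger_gap: 0.0868
grip_force: 0.0
```

Emit:
{"op": "step_arm", "data": {
  "commands": [
    [-0.85,0.45,0,-0.45,0],
    [-0.85,0.45,0,-0.45,0],
    [-0.9,0.4,0,-0.45,0],
    [-0.9,0.35,0,-0.45,0],
    [-0.9,0.35,0,-0.45,0]
  ]
}}

```text
clock: 1.45
tcp_pos: [0.3467, -0.217, 0.2413]
eef_rot: [0.0, -0.485, 0.875, -0.0]
force: [0.5, -0.1, 0.5]
finger_gap: 0.0868
grip_force: 0.0
```

Emit:
{"op": "step_arm", "data": {
  "commands": [
    [-0.9,0.3,0,-0.45,0],
    [-0.95,0.25,0,-0.45,0],
    [-0.95,0.2,0,-0.45,0],
    [-0.95,0.2,0,-0.45,0],
    [-0.95,0.15,0,-0.45,0]
  ]
}}

```text
clock: 1.87
tcp_pos: [0.3766, -0.1, 0.2413]
eef_rot: [0.0, -0.568, 0.823, -0.0]
force: [0.9, -0.5, 0.7]
finger_gap: 0.0873
grip_force: 0.0
```

Emit:
{"op": "step_arm", "data": {
  "commands": [
    [-0.95,0.1,0,-0.45,0],
    [-0.95,0.05,0,-0.45,0],
    [-0.95,0.05,0,-0.45,0],
    [-0.95,0,0,-0.45,0],
    [-0.95,-0.05,0,-0.45,0]
  ]
}}

```text
clock: 2.28
tcp_pos: [0.4064, 0.0152, 0.2413]
eef_rot: [0.0, -0.646, 0.763, 0.0]
force: [0.7, 0.3, -1.0]
finger_gap: 0.0872
grip_force: 0.0
```

Emit:
{"op": "step_arm", "data": {
  "commands": [
    [-0.95,-0.1,0,-0.45,0],
    [-0.95,-0.1,0,-0.45,0],
    [-0.95,-0.15,0,-0.45,0],
    [-0.95,-0.2,0,-0.45,0],
    [-0.95,-0.25,0,-0.45,0]
  ]
}}

```text
clock: 2.7
tcp_pos: [0.4368, 0.1319, 0.2412]
eef_rot: [-0.0, 0.718, -0.696, -0.0]
force: [0.3, -0.6, 1.1]
finger_gap: 0.087
grip_force: 0.0
```

Emit:
{"op": "step_arm", "data": {
  "commands": [
    [-0.95,-0.25,0.5,-0.45,0],
    [-0.9,-0.3,0.8,-0.45,0],
    [-0.9,-0.35,0.8,-0.45,0],
    [-0.9,-0.4,0.5,-0.45,0],
    [0,0,0.2,0,0]
  ]
}}

```text
clock: 3.12
tcp_pos: [0.4618, 0.2274, 0.1689]
eef_rot: [0.001, 0.771, -0.637, -0.0]
force: [1.3, 0.2, 0.6]
finger_gap: 0.0873
grip_force: 0.0
```

```bash
python3 - <<'E'
from plant import arm
from h import *
o=arm.get_obs();print(np.degrees(yaw(o)),o["qpos"].round(2));plan(o,[.471,.249,.023],np.radians(192.8))
E
```

```text
-169.1126890432496 [ 0.77  0.27 -0.36  0.   -0.94 -0.58]
[[-0.13,-0.09,0.97,-0.06,0.0],[-0.13,-0.09,0.97,-0.06,0.0],[-0.13,-0.09,0.97,-0.06,0.0],[-0.13,-0.09,0.97,-0.06,0.0],[-0.13,-0.09,0.97,-0.06,0.0]]
[[-0.13,-0.09,0.97,-0.06,0.0]]
```

Emit:
{"op": "step_arm", "data": {
  "commands": [
    [-0.25,-0.15,0.9,-0.15,0],
    [-0.25,-0.15,0.9,-0.15,0],
    [-0.25,-0.15,0.9,-0.1,0],
    [-0.05,-0.1,0.9,0,0],
    [0,0,0.9,0,0]
  ]
}}

```text
clock: 3.53
tcp_pos: [0.4713, 0.2475, 0.058]
eef_rot: [-0.001, 0.781, -0.625, 0.0]
force: [0.8, -0.8, -0.0]
finger_gap: 0.0873
grip_force: 0.0
```

Emit:
{"op": "step_arm", "data": {
  "commands": [
    [0,0,0.5,0,0],
    [0,0,0.3,0,0],
    [0,0,0.3,0,0],
    [0,0,0,0,0],
    [0,0,0,0,0]
  ]
}}

```text
clock: 3.95
tcp_pos: [0.4711, 0.2471, 0.0317]
eef_rot: [-0.0, 0.781, -0.625, 0.0]
force: [0.5, -0.5, -0.5]
finger_gap: 0.087
grip_force: 0.0
```

Emit:
{"op": "step_arm", "data": {
  "commands": [
    [0,0.05,0.2,0,0],
    [0,0,0.15,0,0],
    [0,0,0,0,0.5],
    [0,0,0,0,0.7],
    [0,0,0,0,0.9]
  ],
  "grip_force": 25
}}

```text
clock: 4.37
tcp_pos: [0.4697, 0.2469, 0.0227]
eef_rot: [-0.0, 0.781, -0.625, 0.0]
force: [-0.4, -0.3, 0.5]
finger_gap: 0.0744
grip_force: 0.0
```

Emit:
{"op": "step_arm", "data": {
  "commands": [
    [0,0,0,0,1],
    [0,0,0,0,1],
    [0,0,0,0,1],
    [0,0,0,0,1],
    [0,0,0,0,1]
  ]
}}

```text
clock: 4.78
tcp_pos: [0.4696, 0.2468, 0.0225]
eef_rot: [-0.0, 0.781, -0.625, 0.0]
force: [0.3, 0.2, -0.7]
finger_gap: 0.0418
grip_force: 0.0
```

Emit:
{"op": "step_arm", "data": {
  "commands": [
    [0,0,0,0,1],
    [0,0,0,0,1],
    [0,0,0,0,1],
    [0,0,0,0,1],
    [0,0,0,0,1]
  ]
}}

```text
clock: 5.2
tcp_pos: [0.4699, 0.247, 0.0226]
eef_rot: [-0.0, 0.781, -0.625, 0.0]
force: [1.8, 0.7, -1.1]
finger_gap: 0.016
grip_force: 25.0
```

Emit:
{"op": "step_arm", "data": {
  "commands": [
    [0,0,0,0,1],
    [0,0,0,0,1],
    [0,0,-0.5,0,1],
    [0,0,-1,0,1],
    [0,0,-1,0,1]
  ]
}}

```text
clock: 5.62
tcp_pos: [0.4678, 0.2453, 0.0838]
eef_rot: [0.003, 0.78, -0.625, -0.001]
force: [1.1, 0.4, -3.6]
finger_gap: 0.0157
grip_force: 25.0
```

Emit:
{"op": "step_arm", "data": {
  "commands": [
    [0,0,-1,0,1],
    [0,0,-1,0,1],
    [0,0,-1,0,1],
    [0,0,-1,0,1],
    [0,0,-0.5,0,1]
  ]
}}

```text
clock: 6.03
tcp_pos: [0.4696, 0.2469, 0.1998]
eef_rot: [-0.001, 0.781, -0.625, 0.0]
force: [0.6, -0.2, -3.0]
finger_gap: 0.0157
grip_force: 25.0
```

```bash
python3 - <<'E'
from plant import arm
from h import *
o=arm.get_obs();print(np.degrees(yaw(o)),o["finger_gap"],o["tcp_pos"],o["force"])
T=arm.read_camera("top");S=arm.read_camera("side")
cv2.imwrite("pics/rt1.png",T["image"][:,:,::-1]);cv2.imwrite("pics/rs1.png",S["image"][:,:,::-1])
np.savez("c.npz",tm=T["mtx"],tv=T["view"],sm=S["mtx"],sv=S["view"])
a=cv2.resize(T["image"][110:260,190:350],None,fx=4,fy=4,interpolation=cv2.INTER_CUBIC)
cv2.imwrite("pics/t1c.png",a[:,:,::-1])
b=cv2.resize(S["image"][140:290,180:320],None,fx=4,fy=4,interpolation=cv2.INTER_CUBIC)
cv2.imwrite("pics/s1c.png",b[:,:,::-1])
E
```

```text
-167.3402686837136 0.015713092438163163 [0.46962727 0.24690623 0.1997862 ] [ 0.6422329  -0.18199117 -2.97198036]
```

View pics/t1c.png

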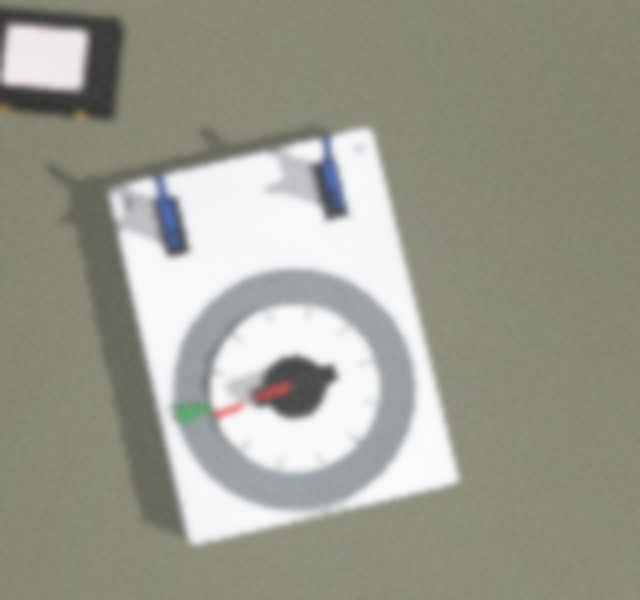

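View pics/s1c.png

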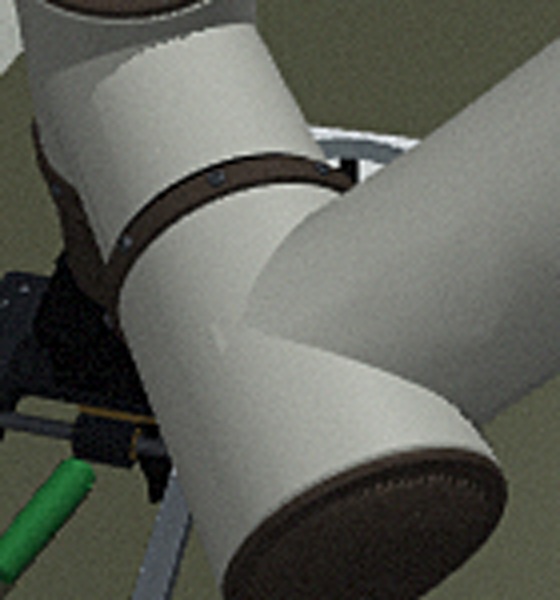

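Top crop (4x, offset 190,110): housing corners at (108,188), (373,127), (459,483) and (190,545). The dial is centred at (294,388), with both the zero mark and the green pointer at its left. The side view is blocked by the arm, so I'll use the first side picture for the forks.

```bash
python3 - <<'E'
import cv2
a=cv2.imread("pics/raw_side0.png")[150:245,190:310]
cv2.imwrite("pics/s0c.png",cv2.resize(a,None,fx=6,fy=6,interpolation=cv2.INTER_CUBIC))
E
```

```text
(no output)
```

View pics/s0c.png

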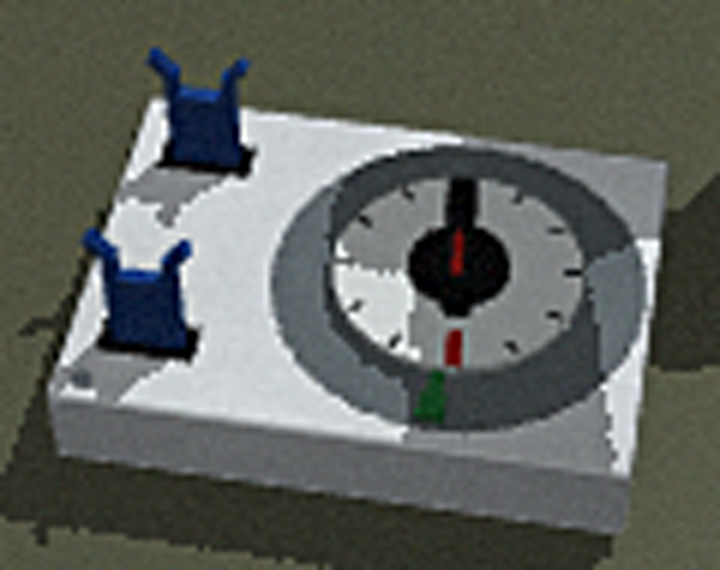

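Side crop (6x, offset 190,150): housing top corners at (152,98), (666,162), (628,472) and (50,400). The notch floors are at about (146,272) and (204,92), the zero mark at (454,348), and the pointer at (433,395).

```bash
cat >> h.py <<'E'
z=np.load("c.npz");TC=dict(mtx=z["tm"],view=z["tv"]);SC=dict(mtx=z["sm"],view=z["sv"])
E
python3 - <<'E'
from h import *
ct=np.array([[108,188],[373,127],[459,483],[190,545]])/4+[190-.375,110-.375]
cs=np.array([[50,400],[152,98],[666,162],[628,472],[146,270],[204,91]])/6+[190-.42,150-.42]
L=[[.115,.1,.055],[.115,-.1,.055],[-.155,-.1,.055],[-.155,.1,.055]];F=[[.075,.06,.1],[.075,-.06,.1]]
ft=lambda p:(proj(TC,tf(p,L))-ct).ravel()
fs=lambda p:(proj(SC,tf(p,L+F))-cs).ravel()
for n,f in(("T",ft),("S",fs),("both",lambda p:np.r_[ft(p),fs(p)])):
    r=least_squares(f,[.57,-.04,.25]);print(n,r.x.round(4),f(r.x).round(1).reshape(-1,2).tolist(),tf(r.x,[[.075,0,.1],[-.062,0,.089]]).round(4).tolist())
E
```

```text
T [ 0.569  -0.0413  0.2527] [[0.2, -0.2], [-0.2, -0.1], [0.1, 0.0], [-0.1, 0.2]] [[0.6416, -0.0225, 0.1], [0.509, -0.0568, 0.089]]
S [ 0.5691 -0.0413  0.26  ] [[-0.9, -1.0], [-0.4, -0.7], [1.1, -0.9], [1.0, 0.5], [-0.6, 1.0], [-0.3, 0.4]] [[0.6416, -0.0221, 0.1], [0.5092, -0.0573, 0.089]]
both [ 0.5691 -0.0412  0.2561] [[0.1, -0.1], [-0.4, -0.2], [0.3, -0.1], [0.1, 0.3], [-0.9, -1.1], [-0.2, -0.7], [1.2, -0.7], [0.9, 0.7], [-0.6, 0.9], [-0.2, 0.4]] [[0.6416, -0.0223, 0.1], [0.5091, -0.057, 0.089]]
```

```bash
python3 - <<'E'
from plant import arm
from h import *
o=arm.get_obs();plan(o,[.642,-.024,.20],np.radians(194.6),clo=1)
E
```

```text
[[0.86,-0.31,-0.0,-0.03,1.0],[0.86,-0.31,-0.0,-0.03,1.0],[0.87,-0.31,-0.0,-0.03,1.0],[0.87,-0.3,-0.0,-0.03,1.0],[0.87,-0.3,-0.0,-0.03,1.0]]
[[0.87,-0.3,-0.0,-0.03,1.0],[0.87,-0.3,-0.0,-0.03,1.0],[0.87,-0.3,-0.0,-0.03,1.0],[0.87,-0.29,-0.0,-0.03,1.0],[0.87,-0.29,-0.0,-0.03,1.0]]
[[0.87,-0.29,-0.0,-0.03,1.0],[0.87,-0.29,-0.0,-0.03,1.0],[0.87,-0.28,-0.0,-0.03,1.0],[0.87,-0.28,-0.0,-0.03,1.0]]
```

Emit:
{"op": "step_arm", "data": {
  "commands": [
    [0.5,-0.2,0,0,1],
    [0.85,-0.3,0,-0.1,1],
    [0.9,-0.3,0,-0.1,1],
    [0.9,-0.3,0,0,1],
    [0.9,-0.3,0,0,1]
  ]
}}

```text
clock: 6.55
tcp_pos: [0.5255, 0.1547, 0.1947]
eef_rot: [0.002, 0.786, -0.618, -0.001]
force: [-0.5, -0.3, -3.6]
finger_gap: 0.016
grip_force: 25.0
```

Emit:
{"op": "step_arm", "data": {
  "commands": [
    [0.9,-0.3,0,0,1],
    [0.9,-0.3,0,-0.1,1],
    [0.9,-0.3,0,-0.1,1],
    [0.9,-0.3,0,0,1],
    [0.9,-0.3,0,0,1]
  ]
}}

```text
clock: 6.97
tcp_pos: [0.5895, 0.055, 0.1944]
eef_rot: [0.002, 0.791, -0.611, -0.002]
force: [-0.1, 0.3, -2.9]
finger_gap: 0.0159
grip_force: 25.0
```

Emit:
{"op": "step_arm", "data": {
  "commands": [
    [0.9,-0.3,0,0,1],
    [0.9,-0.3,0,0,1],
    [0.8,-0.3,0,0,1],
    [0.6,-0.2,0,0,1],
    [0,0,0,0,1]
  ]
}}

```text
clock: 7.38
tcp_pos: [0.6377, -0.0166, 0.1946]
eef_rot: [0.002, 0.791, -0.612, -0.001]
force: [1.0, 1.1, -4.0]
finger_gap: 0.016
grip_force: 25.0
```

```bash
python3 - <<'E'
from plant import arm
from h import *
o=arm.get_obs();print(np.degrees(yaw(o))%360,o["tcp_pos"],o["qpos"]);plan(o,[.642,-.024,.15],np.radians(194.6),clo=1)
E
```

```text
194.47602640287744 [ 0.63768109 -0.01658562  0.19456617] [ 2.27141458e-01  4.42020758e-01 -2.22237596e-02 -1.50721350e-04
 -1.11080794e+00  2.55795456e-02]
[[0.17,-0.05,0.89,-0.01,1.0],[0.17,-0.05,0.89,-0.01,1.0]]
```

Emit:
{"op": "step_arm", "data": {
  "commands": [
    [0.2,-0.05,0.6,0,1],
    [0.15,-0.05,0.6,0,1],
    [0,0,0.5,0,1],
    [0,0,0,0,1],
    [0,0,0,0,1]
  ]
}}

```text
clock: 7.8
tcp_pos: [0.6409, -0.0216, 0.1532]
eef_rot: [0.001, 0.792, -0.611, -0.002]
force: [0.7, 0.7, -2.9]
finger_gap: 0.0155
grip_force: 25.0
```

```bash
python3 - <<'E'
from plant import arm
from h import *
o=arm.get_obs();print(np.degrees(yaw(o))%360,o["tcp_pos"],o["force"])
T=arm.read_camera("top");S=arm.read_camera("side")
a=cv2.resize(T["image"][110:210,200:320],None,fx=4,fy=4,interpolation=cv2.INTER_CUBIC)
b=cv2.resize(S["image"][130:230,190:290],None,fx=4,fy=4,interpolation=cv2.INTER_CUBIC)
cv2.imwrite("pics/p2.png",np.hstack([a[:400,:400],b])[:,:,::-1])
Y=((20,110,90),(35,255,255))
print(blobs(T["image"],*Y,(200,110,320,210),4),blobs(S["image"],*Y,(190,110,300,230),4))
c=np.array([[.075,.085,.154],[.075,-.085,.154]]);print(proj(T,tf([.569,-.0413,.2545],c)),proj(S,tf([.569,-.0413,.2545],c)))
plan(o,[.642,-.024,.12],np.radians(194.6),n=1)
E
```

```text
194.6853001028912 [ 0.64093247 -0.02164375  0.15323841] [ 0.65927714  0.73905511 -2.90724547]
[(np.int32(20), [281.5, 148.8], [280, 146, 4, 7]), (np.int32(22), [220.4, 163.4], [219, 160, 4, 8])] [(np.int32(28), [208.8, 189.6], [204, 188, 10, 4]), (np.int32(20), [208.7, 194.8], [205, 192, 9, 5])]
[[221.69675133 161.91466202]
 [282.78530436 147.72812363]] [[209.10672729 188.75172933]
 [224.25554161 145.47748772]]
[[0.1,-0.02,1.33,0.02,0.0]]
```

View pics/p2.png

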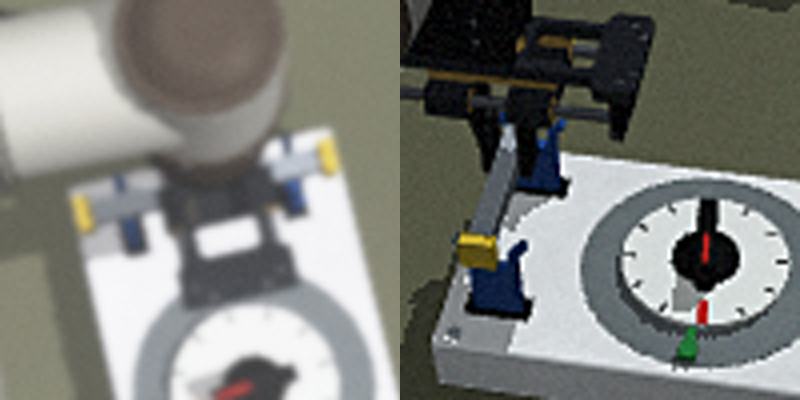

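Left half: the bar is above both forks, aligned with them, and a cap is outside each one. Right half: the near cap is over the near fork's outer side, and the pointer is still beside the zero mark. Next I lower gently.

Emit:
{"op": "step_arm", "data": {
  "commands": [
    [0.1,-0.05,0.4,0,1],
    [0,0,0.4,0,1],
    [0,0,0.3,0,1],
    [0,0,0.1,0,1],
    [0,0,0,0,1]
  ]
}}

```text
clock: 8.32
tcp_pos: [0.6432, -0.0242, 0.1234]
eef_rot: [0.001, 0.792, -0.611, -0.001]
force: [0.0, 0.3, -3.9]
finger_gap: 0.0157
grip_force: 25.0
```

Emit:
{"op": "step_arm", "data": {
  "commands": [
    [0,0,0.1,0,1],
    [0,0,0.1,0,1],
    [0,0,0.1,0,1],
    [0,0,0,0,1],
    [0,0,0,0,1]
  ]
}}

```text
clock: 8.73
tcp_pos: [0.6441, -0.0241, 0.1176]
eef_rot: [-0.0, 0.792, -0.611, 0.0]
force: [0.0, 0.8, -3.1]
finger_gap: 0.0158
grip_force: 25.0
```

Emit:
{"op": "step_arm", "data": {
  "commands": [
    [0,0.05,0.05,0,1],
    [0,0,0.1,0,1],
    [0,0,0.1,0,1],
    [0,0,0,0,1],
    [0,0,0,0,1]
  ]
}}

```text
clock: 9.15
tcp_pos: [0.6433, -0.0243, 0.1116]
eef_rot: [-0.0, 0.792, -0.611, 0.0]
force: [1.3, 0.4, -1.3]
finger_gap: 0.0161
grip_force: 25.0
```

Emit:
{"op": "step_arm", "data": {
  "commands": [
    [0,0,0.1,0,1],
    [0,0,0.05,0,1],
    [0,0,0.05,0,1],
    [0,0,0,0,1],
    [0,0,0,0,1]
  ]
}}

```text
clock: 9.57
tcp_pos: [0.6433, -0.0243, 0.1066]
eef_rot: [-0.0, 0.792, -0.611, 0.0]
force: [1.6, 0.5, 1.0]
finger_gap: 0.0156
grip_force: 25.0
```

Emit:
{"op": "step_arm", "data": {
  "commands": [
    [0,0,-0.1,0,1],
    [0,0,0,0,1],
    [0,0,0,0,0.8],
    [0,0,0,0,0.7],
    [0,0,0,0,0.6]
  ],
  "grip_force": 10
}}

```text
clock: 9.98
tcp_pos: [0.6421, -0.0246, 0.1084]
eef_rot: [0.001, 0.792, -0.611, -0.001]
force: [0.3, 0.9, -0.0]
finger_gap: 0.0242
grip_force: 0.0
```

Emit:
{"op": "step_arm", "data": {
  "commands": [
    [0,0,0,0,0.6],
    [0,0,0,0,0.6],
    [0,0,0,0,0.6],
    [0,0,0,0,0.6],
    [0,0,0,0,0.6]
  ]
}}

```text
clock: 10.4
tcp_pos: [0.6428, -0.0244, 0.1087]
eef_rot: [0.0, 0.792, -0.611, -0.0]
force: [0.3, 0.0, 1.3]
finger_gap: 0.0345
grip_force: 0.0
```

Emit:
{"op": "step_arm", "data": {
  "commands": [
    [0,0,-0.3,0,0.6],
    [0,0,-0.5,0,0.6],
    [0,0,-0.9,0,0.6],
    [0,0,-1,0,0.5],
    [0,0,-0.9,0,0.4]
  ]
}}

```text
clock: 10.82
tcp_pos: [0.6429, -0.0245, 0.2006]
eef_rot: [-0.0, 0.792, -0.611, 0.0]
force: [0.7, -0.1, 1.1]
finger_gap: 0.042
grip_force: 0.0
```

```bash
python3 - <<'E'
from plant import arm
from h import *
o=arm.get_obs();print(o["tcp_pos"],o["finger_gap"],o["force"])
plan(o,[.509,-.057,.17],n=6,clo=0.)
T=arm.read_camera("top");S=arm.read_camera("side")
a=cv2.resize(T["image"][130:250,200:320],None,fx=3.334,fy=3.334,interpolation=cv2.INTER_CUBIC)
b=cv2.resize(S["image"][140:240,190:290],None,fx=4,fy=4,interpolation=cv2.INTER_CUBIC)
cv2.imwrite("pics/p3.png",np.hstack([a[:400,:400],b])[:,:,::-1])
E
```

```text
[ 0.64293584 -0.0244864   0.2006385 ] 0.04199354282713535 [ 0.68128391 -0.12248089  1.08437993]
[[-0.02,0.92,0.2,0.0,0.0],[-0.02,0.92,0.2,0.0,0.0],[-0.02,0.92,0.2,0.0,0.0],[-0.02,0.92,0.2,0.0,0.0],[-0.02,0.92,0.2,0.0,0.0]]
[[-0.02,0.92,0.2,0.0,0.0]]
```

View pics/p3.png

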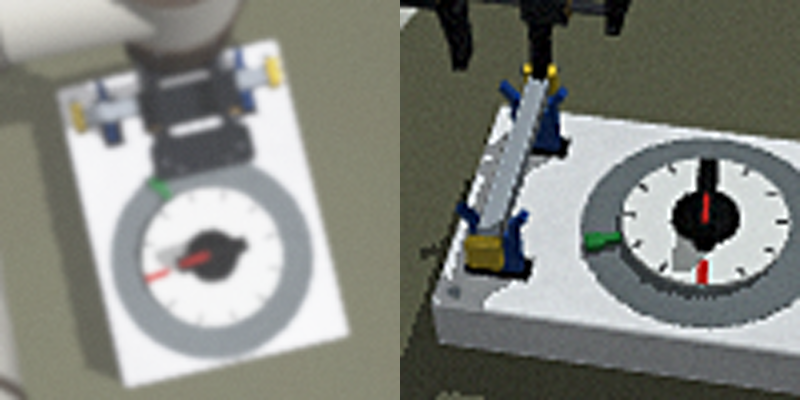

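The bar rests in both notches with the caps outside, and the green pointer has swung clockwise to (160,190) in the left half. The zero mark is still at (150,277). Next I measure both angles.

```bash
cat > ang.py <<'E'
from plant import arm
from h import *
P=[.569,-.0413,.2545]
def loc(c,uv,z):
    w=ray(c,uv,z);a=P[2];d=w[:2]-P[:2];return np.array([np.cos(a)*d[0]+np.sin(a)*d[1]+.062,-np.sin(a)*d[0]+np.cos(a)*d[1]])
C={n:arm.read_camera(n) for n in("top","side")}
for n,c in C.items():
    roi=(225,160,300,235) if n=="top" else (225,160,305,228)
    for col,rs in(("green",[((45,90,30),(85,255,255))]),("red",[((0,110,60),(9,255,255)),((171,110,60),(180,255,255))])):
        for r in rs:
            for s,uv,bb in blobs(c["image"],*r,roi,4):
                for z in(.058,.066)if col=="green" else (.066,.095):
                    l=loc(c,uv,z);print(n,col,s,uv,bb,"z",z,"r",round(float(np.hypot(*l))*1e3,1),"th",round(float(np.arctan2(l[0],l[1])),3))
E
python3 ang.py
```

```text
top green 9 [247.3, 185.1] [246, 184, 4, 4] z 0.058 r 79.3 th 1.164
top green 9 [247.3, 185.1] [246, 184, 4, 4] z 0.066 r 78.3 th 1.158
top red 18 [258.1, 207.3] [255, 206, 7, 4] z 0.066 r 15.7 th 0.104
top red 18 [258.1, 207.3] [255, 206, 7, 4] z 0.095 r 16.2 th -0.044
side green 38 [239.8, 199.6] [236, 198, 10, 5] z 0.058 r 76.6 th 1.21
side green 38 [239.8, 199.6] [236, 198, 10, 5] z 0.066 r 77.8 th 1.122
side red 11 [265.9, 191.7] [265, 188, 3, 8] z 0.066 r 8.7 th 2.849
side red 11 [265.9, 191.7] [265, 188, 3, 8] z 0.095 r 17.4 th -0.048
side red 15 [265.1, 207.6] [264, 205, 3, 6] z 0.066 r 50.3 th -0.087
side red 15 [265.1, 207.6] [264, 205, 3, 6] z 0.095 r 74.1 th -0.101
```

Emit:
{"op": "step_arm", "data": {
  "commands": [
    [0,0.9,0,-0.2,0.4],
    [0,0.9,0,-0.2,0.4],
    [0,0.9,0.2,-0.2,0.4],
    [0,0.9,0.3,0,0.4],
    [0,0.9,0.3,0,0.4]
  ]
}}

```text
clock: 11.43
tcp_pos: [0.5331, -0.0566, 0.1775]
eef_rot: [0.001, 0.807, -0.59, -0.001]
force: [0.4, 0.1, 0.2]
finger_gap: 0.0522
grip_force: 0.0
```

Emit:
{"op": "step_arm", "data": {
  "commands": [
    [-0.1,0.8,0.5,0,0.4],
    [0,0.15,0.5,0,0.4],
    [0,0,0,0,0.4],
    [0,0,0,0,0.4],
    [0,0,0,0,0.4]
  ]
}}

```text
clock: 11.85
tcp_pos: [0.5125, -0.061, 0.154]
eef_rot: [-0.0, 0.807, -0.59, 0.0]
force: [0.7, -0.0, 0.4]
finger_gap: 0.0523
grip_force: 0.0
```

```bash
python3 - <<'E'
from plant import arm
from h import *
o=arm.get_obs();print(np.degrees(yaw(o))%360,o["tcp_pos"],o["finger_gap"],o["qpos"].round(2));plan(o,[.509,-.057,.089],np.radians(197.8),clo=.4,n=5)
E
python3 - <<'E'
import sys;sys.path.insert(0,".")
from h import *
import cv2
for n,roi in(("top",(225,160,300,235)),("side",(225,160,305,228))):
    im=cv2.imread(f"pics/raw_{n}0.png")[:,:,::-1].copy();c=TC if n=="top" else SC
    for s,uv,bb in blobs(im,(45,90,30),(85,255,255),roi,4):
        for z in(.055,.058,.066):
            w=ray(c,uv,z);d=w[:2]-[.569,-.0413];a=.2545;x=np.cos(a)*d[0]+np.sin(a)*d[1]+.062;y=-np.sin(a)*d[0]+np.cos(a)*d[1];print(n,uv,z,np.hypot(x,y).round(4),np.arctan2(x,y).round(3))
E
```

```text
197.69076915714896 [ 0.51250849 -0.06098564  0.15403004] 0.05231222492529129 [ 0.2   0.29 -0.38  0.   -0.9   0.11]
[[-0.04,0.02,0.52,-0.0,0.4],[-0.04,0.02,0.52,-0.0,0.4],[-0.04,0.02,0.52,-0.0,0.4],[-0.04,0.02,0.52,-0.0,0.4],[-0.04,0.02,0.52,-0.0,0.4]]
side [261.6, 216.3] 0.055 0.0732 0.02
side [261.6, 216.3] 0.058 0.0755 0.015
side [261.6, 216.3] 0.066 0.0817 0.003
```

Emit:
{"op": "step_arm", "data": {
  "commands": [
    [-0.1,0.05,0.6,0,0.4],
    [-0.1,0.05,0.6,0,0.4],
    [0,0,0.6,0,0.4],
    [0,0,0.5,0,0.4],
    [0,0,0.2,0,0.4]
  ]
}}

```text
clock: 12.27
tcp_pos: [0.5079, -0.0569, 0.09]
eef_rot: [0.001, 0.807, -0.59, -0.001]
force: [-0.1, 0.3, -0.1]
finger_gap: 0.0527
grip_force: 0.0
```

Emit:
{"op": "step_arm", "data": {
  "commands": [
    [0,0,0,0,0.4],
    [0,0,0,0,0.5],
    [0,0,0,0,0.6],
    [0,0,0,0,0.7],
    [0,0,0,0,0.8]
  ]
}}

```text
clock: 12.68
tcp_pos: [0.5082, -0.057, 0.092]
eef_rot: [-0.001, 0.807, -0.59, 0.001]
force: [-0.2, -0.2, 0.4]
finger_gap: 0.0333
grip_force: 0.0
```

Emit:
{"op": "step_arm", "data": {
  "commands": [
    [0,0,0.1,0,0.9],
    [0,0,0,0,1],
    [0,0,0,0,1],
    [0,0,0,0,1],
    [0,0,0,0,1]
  ],
  "grip_force": 15
}}

```text
clock: 13.1
tcp_pos: [0.5094, -0.0567, 0.089]
eef_rot: [-0.001, 0.807, -0.59, 0.001]
force: [5.9, 0.9, -3.9]
finger_gap: 0.0138
grip_force: 15.0
```

Emit:
{"op": "step_arm", "data": {
  "commands": [
    [0,0,0,0,1],
    [0,0,0,0,1],
    [0,0,0,0,1],
    [0,0,0,0,1],
    [0,0,0,0,1]
  ]
}}

```text
clock: 13.52
tcp_pos: [0.5095, -0.0567, 0.089]
eef_rot: [-0.001, 0.807, -0.59, 0.001]
force: [5.1, 0.7, -3.6]
finger_gap: 0.0137
grip_force: 15.0
```

```bash
python3 - <<'E'
from plant import arm
from h import *
o=arm.get_obs();print(np.degrees(yaw(o))%360,o["tcp_pos"],o["finger_gap"],o["force"],o["ft_torque"])
E
python3 ang.py
```

```text
197.6867163127056 [ 0.50945944 -0.05668154  0.08902534] 0.013720662908444821 [ 5.14629457  0.73526571 -3.5787985 ] [ 0.1978542  -1.33378486 -0.05589525]
side green 37 [239.7, 199.6] [236, 198, 10, 5] z 0.058 r 76.9 th 1.21
side green 37 [239.7, 199.6] [236, 198, 10, 5] z 0.066 r 78.1 th 1.123
side red 8 [265.4, 191.9] [265, 189, 2, 7] z 0.066 r 8.3 th 2.663
side red 8 [265.4, 191.9] [265, 189, 2, 7] z 0.095 r 18.4 th 0.022
side red 14 [264.1, 207.8] [263, 205, 3, 6] z 0.066 r 51.3 th -0.034
side red 14 [264.1, 207.8] [263, 205, 3, 6] z 0.095 r 75.0 th -0.066
```

Emit:
{"op": "step_arm", "data": {
  "commands": [
    [0,0,0,0.5,1],
    [0,0,0,0.8,1],
    [0,0,0,0.9,1],
    [0,0,0,0.9,1],
    [0,0,0,0.9,1]
  ],
  "grip_force": 20
}}

```text
clock: 14.03
tcp_pos: [0.5091, -0.0567, 0.089]
eef_rot: [0.001, -0.691, 0.722, -0.001]
force: [3.8, 0.8, -2.7]
finger_gap: 0.0136
grip_force: 19.9
```

Emit:
{"op": "step_arm", "data": {
  "commands": [
    [0,0,0,0.9,1],
    [0,0,0,0.9,1],
    [0,0,0,0.9,1],
    [0,0,0,0.9,1],
    [0,0,0,0.9,1]
  ]
}}

```text
clock: 14.45
tcp_pos: [0.5088, -0.0567, 0.089]
eef_rot: [0.001, -0.537, 0.844, -0.0]
force: [3.1, 1.8, -1.6]
finger_gap: 0.0137
grip_force: 19.9
```

Emit:
{"op": "step_arm", "data": {
  "commands": [
    [0,0,0,0.9,1],
    [0,0,0,0.9,1],
    [0,0,0,0.9,1],
    [0,0,0,0.9,1],
    [0,0,0,0.4,1]
  ]
}}

```text
clock: 14.87
tcp_pos: [0.5086, -0.0565, 0.089]
eef_rot: [0.001, -0.383, 0.924, -0.0]
force: [2.8, 2.8, -2.0]
finger_gap: 0.0142
grip_force: 19.9
```

Emit:
{"op": "step_arm", "data": {
  "commands": [
    [0,0,0,0.4,1],
    [0,0,0,0,1],
    [0,0,0,0,1]
  ]
}}

```text
clock: 15.12
tcp_pos: [0.5086, -0.0565, 0.089]
eef_rot: [0.001, -0.368, 0.93, -0.0]
force: [3.5, 4.7, -1.6]
finger_gap: 0.014
grip_force: 20.0
```

```bash
python3 - <<'E'
from plant import arm
from h import *
o=arm.get_obs();print("theta",np.radians(90+14.58-(np.degrees(yaw(o))%360-90)),o["tcp_pos"],o["finger_gap"],o["force"],o["ft_torque"],o["qpos"].round(2))
E
python3 ang.py
```

```text
theta 1.0707580218796364 [ 0.50856352 -0.05651215  0.08901025] 0.014005293361029774 [ 3.52304809  4.70224694 -1.59989739] [ 1.14223352 -0.9802166  -0.00579426] [ 0.21  0.36 -0.47 -0.   -0.74 -1.02]
side green 39 [239.8, 199.7] [236, 198, 10, 5] z 0.058 r 76.7 th 1.205
side green 39 [239.8, 199.7] [236, 198, 10, 5] z 0.066 r 77.9 th 1.117
side red 5 [259.0, 188.8] [257, 188, 5, 2] z 0.066 r 28.7 th 2.162
side red 5 [259.0, 188.8] [257, 188, 5, 2] z 0.095 r 22.1 th 1.098
side red 16 [249.3, 198.2] [246, 197, 8, 4] z 0.066 r 50.8 th 1.078
side red 16 [249.3, 198.2] [246, 197, 8, 4] z 0.095 r 62.8 th 0.687
```

Emit:
{"op": "step_arm", "data": {
  "commands": [
    [0,0,0,0.6,1],
    [0,0,0,0.5,1],
    [0,0,0,0,1],
    [0,0,0,0,1],
    [0,0,0,0,0.9]
  ]
}}

```text
clock: 15.63
tcp_pos: [0.5085, -0.0564, 0.089]
eef_rot: [0.001, -0.323, 0.946, 0.0]
force: [3.5, 4.3, -2.0]
finger_gap: 0.0143
grip_force: 20.0
```

Emit:
{"op": "step_arm", "data": {
  "commands": [
    [0,0,0,0,0.8],
    [0,0,0,0,0.6],
    [0,0,0,0,0.5],
    [0,0,0,0,0.5],
    [0,0,0,0,0.5]
  ]
}}

```text
clock: 16.05
tcp_pos: [0.5071, -0.0574, 0.0886]
eef_rot: [-0.001, -0.323, 0.946, 0.0]
force: [0.3, 0.4, -0.6]
finger_gap: 0.0362
grip_force: 0.0
```

Emit:
{"op": "step_arm", "data": {
  "commands": [
    [0,0,-0.5,0,0.5],
    [0,0,-1,0,0.5],
    [0,0,-1,0,0.5],
    [0,0,-1,0,0.5],
    [0,0,-0.8,0,0.5]
  ]
}}

```text
clock: 16.47
tcp_pos: [0.5077, -0.0573, 0.1982]
eef_rot: [0.001, -0.323, 0.946, -0.0]
force: [1.4, -0.4, 0.3]
finger_gap: 0.0434
grip_force: 0.0
```

```bash
python3 ang.py; python3 - <<'E'
from plant import arm
from h import *
o=arm.get_obs();print("theta",np.radians(90+14.58-(np.degrees(yaw(o))%360-90)),o["tcp_pos"],o["finger_gap"])
T=arm.read_camera("top");S=arm.read_camera("side")
a=cv2.resize(T["image"][130:230,210:310],None,fx=4,fy=4,interpolation=cv2.INTER_CUBIC)
b=cv2.resize(S["image"][155:225,215:285],(400,400),interpolation=cv2.INTER_CUBIC)
cv2.imwrite("pics/p4.png",np.hstack([a,b])[:,:,::-1])
E
```

```text
side green 38 [239.7, 199.6] [236, 198, 10, 5] z 0.058 r 76.9 th 1.21
side green 38 [239.7, 199.6] [236, 198, 10, 5] z 0.066 r 78.1 th 1.123
side red 13 [260.5, 188.0] [256, 187, 9, 3] z 0.066 r 28.2 th 2.35
side red 13 [260.5, 188.0] [256, 187, 9, 3] z 0.095 r 17.3 th 1.193
side red 14 [249.0, 197.1] [246, 196, 7, 3] z 0.066 r 50.5 th 1.161
side red 14 [249.0, 197.1] [246, 196, 7, 3] z 0.095 r 61.0 th 0.745
theta 1.1672548283984365 [ 0.50958793 -0.05714076  0.20002397] 0.043206452184205435
```

View pics/p4.png

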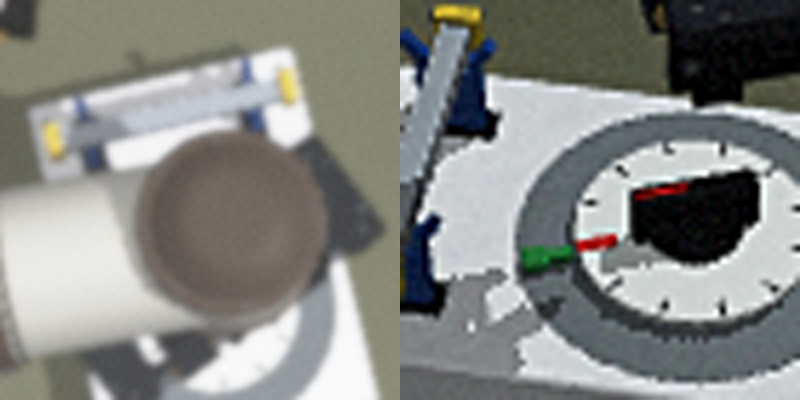

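Right half: the bar sits in both forks, and the red mark at (597,241) lines up with the green pointer tip at (572,250). The arm hides the dial from the top camera, so I move it aside to check.

Emit:
{"op": "step_arm", "data": {
  "commands": [
    [0.5,-0.6,-0.3,0,0.5],
    [0.6,-0.8,0,0,0.5],
    [0.6,-0.8,0,0,0.5],
    [0.6,-0.8,0,0,0.5],
    [0.6,-0.8,0,0,0.5]
  ]
}}

```text
clock: 17.08
tcp_pos: [0.5072, -0.1775, 0.2019]
eef_rot: [-0.002, -0.323, 0.946, 0.001]
force: [0.5, -0.0, 0.3]
finger_gap: 0.0433
grip_force: 0.0
```

Emit:
{"op": "step_arm", "data": {
  "commands": [
    [0.6,-0.8,0,0,0.5],
    [0.6,-0.8,0,0,0.5],
    [0.6,-0.8,0,0,0.5],
    [0.6,-0.8,0,0,0.5],
    [0.6,-0.8,0,0,0.5]
  ]
}}

```text
clock: 17.5
tcp_pos: [0.5089, -0.3025, 0.2016]
eef_rot: [-0.002, -0.323, 0.947, 0.001]
force: [0.2, -0.1, 0.2]
finger_gap: 0.0437
grip_force: 0.0
```

```bash
sed -i 's/110,60/80,60/g;s/45,90,30/45,60,30/' ang.py; python3 ang.py; python3 - <<'E'
from plant import arm
from h import *
T=arm.read_camera("top");S=arm.read_camera("side")
a=cv2.resize(T["image"][160:230,225:295],(400,400),interpolation=cv2.INTER_CUBIC)
b=cv2.resize(T["image"][100:300],(400,156))
b=cv2.resize(T["image"][85:305,60:460],(400,220))
b=np.vstack([b,np.zeros((180,400,3),np.uint8)])
cv2.imwrite("pics/p5.png",np.hstack([a,b])[:,:,::-1])
E
```

```text
top green 25 [247.7, 185.4] [245, 183, 6, 6] z 0.058 r 77.9 th 1.17
top green 25 [247.7, 185.4] [245, 183, 6, 6] z 0.066 r 76.9 th 1.163
top red 7 [252.6, 192.4] [251, 191, 4, 4] z 0.066 r 51.9 th 1.149
top red 7 [252.6, 192.4] [251, 191, 4, 4] z 0.095 r 49.0 th 1.113
top red 27 [259.9, 201.2] [257, 198, 7, 8] z 0.066 r 18.8 th 1.216
top red 27 [259.9, 201.2] [257, 198, 7, 8] z 0.095 r 16.6 th 1.117
side green 39 [239.8, 199.7] [236, 198, 10, 5] z 0.058 r 76.7 th 1.205
side green 39 [239.8, 199.7] [236, 198, 10, 5] z 0.066 r 77.9 th 1.117
side red 13 [260.6, 188.0] [256, 187, 9, 3] z 0.066 r 28.0 th 2.358
side red 13 [260.6, 188.0] [256, 187, 9, 3] z 0.095 r 17.0 th 1.189
side red 16 [249.1, 197.1] [246, 196, 7, 3] z 0.066 r 50.3 th 1.16
side red 16 [249.1, 197.1] [246, 196, 7, 3] z 0.095 r 60.8 th 0.742
```

View pics/p5.png

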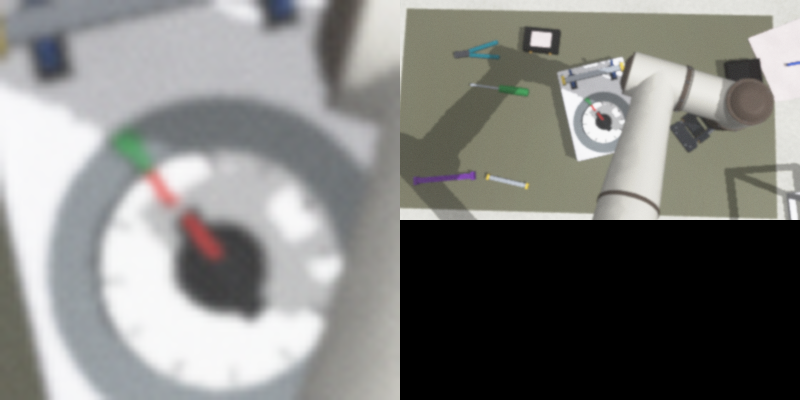

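The zero mark at (160,187) and the pointer tip at (145,168) are in line, within about 0.02 rad (about 1 mm at the rim). The bystanders haven't moved and nothing is touching the robot.

```bash
python3 -c "
from plant import arm
print(arm.close_job())"
```

```text
the job is handed in; nothing more can be done
None
```

The bar rests in both notches with a cap outside each fork, the red zero mark stands at the green pointer tip (within about 0.02 rad), and the job is handed in at about 18 s of the 64 s allowed.

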